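Pack the printer's carriage service kit

TASK

Pack the service kit for the printer's carriage: set the full-length stepper motor, the long bearing block, the blower and the toothed pulley each flat on the floor of the nest made for it in the plywood caddy, the same way up as it lies now, the motor with its shaft in one of the nest's notches. Set them down, do not drop them, and leave the flat motor and the short bearing block where they lie.

Things in the scene. Friction and masses are not known exactly. Their poses are not given: they have to be found in the camera images.
- motor_long: Full-length stepper motor lying on its side: body 40 mm long (x), 42 wide (y), 42 high, aluminium end caps, black middle, white socket 2 mm proud of the top; 5 mm steel shaft, 20 mm long, out of the middle of the +x end, 21 mm up. 280 g. Origin: centre of the body's underside, shaft not counted; z up. Loose on the bench's left half (+y), any yaw.
- motor_flat: Look-alike, to be left: flat (pancake) stepper motor lying on its side, same 42 x 42 mm section and 20 mm shaft along +x, but its body is only 20 mm long. Origin: centre of the body's underside; z up. Loose on the bench's left half (+y), any yaw.
- block_long: Long linear-bearing block: aluminium, 70 mm long (x), 40 wide (y), 26 high, dark bearing bore lengthwise, four dark screw holes in its top. 180 g. Origin: centre of the underside; z up. Loose on the bench's left half (+y), any yaw.
- block_short: Look-alike, to be left: short linear-bearing block, same 40 mm wide (y) and 26 high, but only 35 mm long (x). Origin: centre of the underside; z up. Loose on the bench's left half (+y), any yaw.
- blower: Black blower fan lying flat, 20 mm high: round housing 48 mm in diameter, grey bladed wheel in its top, square outlet to x = 27 mm between y = 4 and 24 mm; two ears 5 mm high at x = -18, y = 18 and -18 mm, reaching 29 mm from the centre. 48 mm wide across y at x = 0. 45 g. Origin: centre of the housing's underside; z up. Loose on the bench's left half (+y), any yaw.
- pulley: Aluminium toothed belt pulley standing on its flange: drum 40 mm in diameter, 18 mm high, hub of 24 mm diameter on top up to 26 mm. 60 g. Origin: centre of the underside; z up. Loose on the bench's left half (+y), any yaw.
- nest_motor: Motor nest: tall collar, inside 56 (x) x 58 (y) mm, floor 5 mm and rim 27 mm above the origin; in the middle of its +x and -x walls an open notch 22 mm wide, down to 13 mm, for the shaft (either one). Wall 4 mm, on a fixed white 98 x 98 x 5 mm tile, one of 4 in a 2 x 2 caddy, mixed order, caddy yaw to 0.4 rad. Origin: centre of tile's underside, 4 mm over the bench; z up, x, y along its edges.
- nest_block: Long bearing block's nest: oblong collar, inside 86 (x) x 56 (y) mm, floor 5 mm and rim 12 mm above the origin. Wall 4 mm, on a fixed white 98 x 98 x 5 mm tile, one of 4 in a 2 x 2 caddy, mixed order, caddy yaw to 0.4 rad. Origin: centre of tile's underside, 4 mm over the bench; z up, x, y along its edges.
- nest_blower: Blower's nest: square collar, inside 66 x 66 mm, floor 5 mm and rim 11 mm above the origin; the outlet may point any way. Wall 4 mm, on a fixed white 98 x 98 x 5 mm tile, one of 4 in a 2 x 2 caddy, mixed order, caddy yaw to 0.4 rad. Origin: centre of tile's underside, 4 mm over the bench; z up, x, y along its edges.
- nest_pulley: Pulley's nest: round collar, inside diameter 58 mm, floor 5 mm and rim 11 mm above the origin. Tiles stand 100 mm apart; caddy rim 12 mm high. Wall 4 mm, on a fixed white 98 x 98 x 5 mm tile, one of 4 in a 2 x 2 caddy, mixed order, caddy yaw to 0.4 rad. Origin: centre of tile's underside, 4 mm over the bench; z up, x, y along its edges.
Things that resemble listed ones, but are neither listed nor needed, are in the scene too. Leave any pink or purple look-alike of the motor_long alone. Leave any yellow look-alike of the nest_block alone.

How it is judged:
By the outcome, as a careful person would: the job done as asked, in the order asked, and still so for the second after the job is handed in, with the robot touching nothing.
It also fails if it takes over 106 s, if anything falls off the work surface, if the arm or the gripper's body presses on something with over 40 N, if the wrist force passes 120 N, or if a joint passes its speed limit or range.

ROBOT

A 6-joint arm with a two-finger parallel gripper is mounted at the origin on the work surface. World frame = base frame: x ahead of the robot, y to its left, z up, the work surface at z = 0. Lengths are in m, angles in rad, forces in N, time in s.
With the tool pointing down it reaches from about 0.275 to 0.85 m from the base axis. Payload 19 kg.
Tool frame: the origin (TCP) lies midway between the tips of the shut fingers; the grasp point (between the pads) lies 19 mm behind it; z points along the fingers, y is the direction in which the jaws open and shut (so a half turn about z gives the same grasp; the last joint's range is limited). The gripper opens to 85 mm and grips with 20 to 120 N. Pads are 22 mm wide; open, the fingers measure 114 mm over their backs; the gripper's body (76 mm by 85 mm) begins 54 mm behind the grasp point. The pads swing forward as they close: fully open they stand 13 mm farther back than shut.
Start: joints at [-1.376, 0.15, 1.437, -0, 1.554, -0.134], TCP at [0.186, -0.544, 0.192] pointing down, gripper open.
Joint ranges: [-2.8, 2.8], [-0.68, 2.1], [0.12, 2.68], [-1.39, 4.53], [0.16, 2.79], [-2.81, 2.81]. Speed limits (rad/s): [1.89, 1.89, 2.22, 3.01, 3.01, 3.01].

INTERFACE

Orientations are given as [roll, pitch, yaw] about the fixed x, y, z axes, in that order (R = Rz(yaw) Ry(pitch) Rx(roll)).
In Python, from rig import * gives the robot as it stands.
- The arm moves only by the shell command python3 -m creep 'ROWS' [FORCE]. ROWS is JSON, a list of rows, each a list of 5 numbers: the shift along the world's x, y, z as a fraction of full scale, then the turn about the world's z as a fraction of full scale, then the closure, from -1 (fully open) to 1 (shut), so that 0 is half open. A call has 1 to 10 rows; each row shifts and turns the commanded pose from where the row before left it; what a row does not reach is not made up. Full scale, the value 1, is 0.03 m for a shift and 4 degrees for a turn. A row lasts 1/12 s, in which the tool goes at most 41.7 mm and 7.16 degrees, less where a joint would pass 70% of its speed; a pose out of reach is approached as far as the arm can. A call with a number of a shift or a turn outside -1 to 1 is refused whole. A call with a gripper value outside its range is refused whole. The fingers move at their own pace and stop on an object; FORCE is the grip in N (left out, the last holds). Time passes only in rows, so rows that do not move let the fingers close. It gives the time, the measured TCP pose, the force and the opening at its end, in the units of the state.
- get_state(): the state, without advancing time (a new reading comes with each control period).
- capture(name): name is "scene" or "top" or "wrist"; returns a dict with "img" (420x560x3 uint8, red, green, blue), "fx", "fy", "cx", "cy" (pixels), "eye" and "rotation" of the camera in the world; the wrist camera has in their place "T_tool_cam" (4x4, takes a point from camera to tool coordinates, whose origin is the TCP and whose axes are the flange's). Camera axes: x right, y down, z forward; pixel columns grow to the right and rows downward; lengths in m; the calibration is good to about 2 mm. A picture is of the moment at which its call begins: read the wrist's pose just before it. There is no depth.
- hand_in(): hands the job in, once; it reports no verdict.
Trained networks look in a picture, given as the dict that the camera call returned (one of the last four; its "shot" number tells which), for a name from the list of things; names that differ only in an ending like _2 or _b are one class to them, and where a whole thing is asked for, a point or a joint stands for the part that bears it (a point fixed in the world has none). Each returns a list of dicts, best first, with "p" (0 to 1); they miss things now and then, are a little off and sometimes report something else, mostly with a low value. They report only what shows in the picture. A call takes as long as a camera call. They do not tell look-alikes from the thing itself.
- regions_of(picture, label): "region" (420x560 bool, what is visible of it) and "xy" ([column, row] in pixels, amid what is visible of it).
- tip_of(picture, label): "xy" ([column, row] in pixels: a listed point, or the origin of a listed thing).
The state is a dict: "time": time; "joints": joint angles; "joint_vel": joint speeds; "effort": joint torques, N m; "position": TCP position; "ee_rot": TCP orientation; "force": force on the tool from outside, world axes, zero at the start; "ft_torque": the same for the moment, N m; "gripper_width": finger opening in m.
Only numpy, scipy, OpenCV 4.12 (cv2) and the standard library are available. Lean on these libraries where they do the work, as an engineer would, in place of code of your own. Each camera call takes 0.05 s, during which the arm holds its last target. There are 200 camera calls.

## Working session

There is one attempt and no reset: what is moved stays moved. The work goes in short steps, Python scripts to look and compute and a shell command to move; the robot and the scene stay as the last step left them, time stands still between calls to the robot, and variables do not carry over. Pictures are saved under pics/ and viewed, about 12 in all and at most 16, crops included, and the job is handed in when it is done.

```bash
ls; mkdir -p pics; cat > h.py <<'E'
from rig import *
import numpy as np, cv2
def save(c,n): cv2.imwrite('pics/'+n,cv2.cvtColor(c['img'],cv2.COLOR_RGB2BGR))
def cam(c):
    if 'T_tool_cam' in c:
        from scipy.spatial.transform import Rotation as R
        s=c['st']; T=np.eye(4); T[:3,:3]=R.from_euler('xyz',s['ee_rot']).as_matrix(); T[:3,3]=s['position']
        T=T@np.array(c['T_tool_cam']); return T[:3,3],T[:3,:3]
    return np.array(c['eye']),np.array(c['rotation'])
def px2w(c,uv,z):
    e,R=cam(c); uv=np.atleast_2d(uv).astype(float)
    d=np.c_[(uv[:,0]-c['cx'])/c['fx'],(uv[:,1]-c['cy'])/c['fy'],np.ones(len(uv))]@R.T
    return (e+d*((z-e[2])/d[:,2])[:,None])[:,:2]
def w2px(c,p):
    e,R=cam(c); q=(np.atleast_2d(p)-e)@R
    return np.c_[q[:,0]/q[:,2]*c['fx']+c['cx'],q[:,1]/q[:,2]*c['fy']+c['cy']]
def shot(n):
    s=get_state(); c=capture(n); c['st']=s; return c
E
python3 - <<'E'
from h import *
print(get_state())
for n in ['top','scene']:
    c=shot(n); save(c,n+'0.png'); print(n,c['eye'],c['fx'])
    for l in ['motor_long','motor_flat','block_long','block_short','blower','pulley','nest_motor','nest_block','nest_blower','nest_pulley']:
        print(l,[(np.round(r['p'],2),np.round(r['xy']),r['region'].sum(),px2w(c,r['xy'],0.02).round(3)) for r in regions_of(c,l)])
E
```

```text
pics
{'time': 0.0, 'joints': array([-1.37603701e+00,  1.50969881e-01,  1.43799955e+00,  3.03140801e-05,
        1.55378956e+00, -1.34012348e-01]), 'joint_vel': array([ 0.00226737,  0.00038445, -0.00066917,  0.0013678 ,  0.00136578,
       -0.00206437]), 'effort': array([ 2.01326329e-03, -7.13063622e+01, -5.70861948e+01, -1.30840814e-05,
        9.04602057e-03,  2.02230621e-05]), 'position': array([ 0.18558732, -0.54393364,  0.19150034]), 'ee_rot': array([-3.14044083e+00, -1.85872648e-04,  3.28771022e-01]), 'force': array([-0.13563315, -0.40277363,  0.69112502]), 'ft_torque': array([0.0192692 , 0.00891579, 0.01247531]), 'gripper_width': 0.08524711308729344}
top [0.37675884 0.04845802 1.321657  ] 538.7737417532621Traceback (most recent call last):
  File "<stdin>", line 6, in <module>
  File "h.py", line 13, in px2w
    return (e+d*((z-e[2])/d[:,2])[:,None])[:,:2]
                          ~^^^^^
IndexError: too many indices for array: array is 1-dimensional, but 2 were indexed
```

```bash
python3 - <<'E'
from h import *
c=shot('top'); print(c['rotation'],c.keys()); save(c,'top0.png'); c=shot('scene');print(c['rotation'],c['eye']);save(c,'scene0.png')
E
```

```text
[-3.07440298  0.01186252 -1.58841129] dict_keys(['img', 'fx', 'fy', 'cx', 'cy', 'eye', 'rotation', 'shot', 'st'])
[-2.17693189 -0.02231144  1.14871235] [ 1.1685404  -0.28660639  0.57475696]
```

View pics/top0.png

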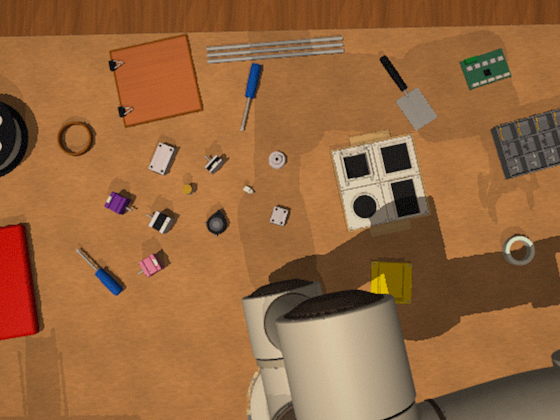

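The top view shows the caddy at about (380,183). Loose parts: long motor (160,221), flat motor (214,162), long block (162,158), short block (279,215), blower (217,223), pulley (277,159). The purple and pink decoys are at (118,203) and (150,265), and the yellow one at (392,283).

```bash
sed -i "s/    return np.array(c\['eye'\]),np.array(c\['rotation'\])/    from scipy.spatial.transform import Rotation as R\n    return np.array(c['eye']),R.from_euler('xyz',c['rotation']).as_matrix()/" h.py
python3 - <<'E'
from h import *
c=shot('top')
for l,z in [('motor_long',.042),('block_long',.026),('blower',.02),('pulley',.026),('nest_motor',.031),('nest_block',.016),('nest_blower',.015),('nest_pulley',.015)]:
  for r in regions_of(c,l):
    if r['p']<.3: continue
    m=r['region'].astype(np.uint8); pts=np.argwhere(m)[:,::-1]
    w=px2w(c,pts,z).astype(np.float32); q=cv2.minAreaRect(w*1000)
    print(l,round(r['p'],2),np.round(r['xy']),m.sum(),'rect',np.round(q[0]),np.round(q[1]),round(q[2],1))
  print(' tip',[(round(r['p'],2),np.round(r['xy']),px2w(c,r['xy'],0).round(3)) for r in tip_of(c,l)])
im=cv2.resize(c['img'][110:290,90:440],None,fx=2.25,fy=2.25,interpolation=cv2.INTER_CUBIC)
cv2.imwrite('pics/crop.png',im[...,::-1])
E
```

```text
motor_long 0.9 [153. 264.] 375 rect [339. 362.] [44. 51.] 31.5
motor_long 0.8 [164. 223.] 357 rect [440. 339.] [51. 43.] 62.6
motor_long 0.66 [118. 201.] 381 rect [487. 439.] [59. 44.] 62.6
 tip [(0.86, array([161., 224.]), array([[0.438, 0.348]])), (0.66, array([156., 265.]), array([[0.339, 0.36 ]])), (0.55, array([121., 206.]), array([[0.486, 0.448]])), (0.34, array([163., 160.]), array([[0.599, 0.343]])), (0.34, array([220., 225.]), array([[0.435, 0.205]]))]
block_long 0.64 [212. 164.] 226 rect [579. 215.] [41. 44.] 88.9
block_long 0.55 [165. 161.] 519 rect [595. 339.] [45. 72.] 66.9
 tip [(0.87, array([163., 161.]), array([[0.595, 0.343]]))]
blower 0.87 [218. 223.] 340 rect [436. 207.] [47. 50.] 37.8
 tip [(0.77, array([219., 224.]), array([[0.436, 0.205]]))]
pulley 0.5 [276. 159.] 219 rect [588.  59.] [36. 39.] 88.9
 tip [(0.48, array([274., 158.]), array([[0.598, 0.067]]))]
nest_motor 0.84 [357. 170.] 1555 rect [ 567. -130.] [97. 98.] 11.7
 tip [(0.97, array([354., 168.]), array([[ 0.568, -0.13 ]]))]
nest_block 0.7 [392. 282.] 1457 rect [ 288. -209.] [99. 97.] 86.4
nest_block 0.57 [404. 199.] 1608 rect [ 490. -247.] [98. 98.] 11.1
 tip [(0.71, array([389., 284.]), array([[ 0.284, -0.206]])), (0.67, array([404., 198.]), array([[ 0.491, -0.249]])), (0.29, array([356., 168.]), array([[ 0.568, -0.133]]))]
nest_blower 0.81 [394. 158.] 1681 rect [ 589. -229.] [103. 101.] 10.3
 tip [(0.95, array([393., 159.]), array([[ 0.589, -0.226]]))]
nest_pulley 0.74 [365. 206.] 1607 rect [ 472. -151.] [98. 98.] 11.0
 tip [(0.75, array([364., 203.]), array([[ 0.481, -0.151]]))]
```

View pics/crop.png

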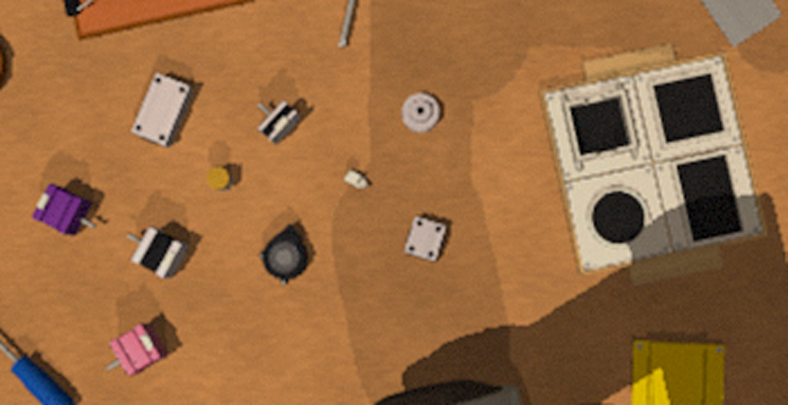

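```bash
python3 -m creep '[[0.8,1,0.5,-0.19,-1],[1,1,0.5,-0.19,-1],[1,1,0.5,-0.19,-1],[1,1,0.5,-0.19,-1],[1,1,0.5,-0.19,-1],[1,1,0.5,-0.19,-1],[1,1,0.5,-0.19,-1],[1,1,0.5,-0.19,-1],[1,1,0.5,-0.19,-1],[1,1,0.5,-0.19,-1]]' 40
python3 -m creep '[[0.3,1,0,0,-1],[0,0.5,0,0,-1],[0,0,0,0,-1],[0,0,0,0,-1]]'
python3 - <<'E'
from h import *
c=shot('wrist'); print(c['T_tool_cam'],c['fx'],c['st']['position'],c['st']['ee_rot']); save(c,'w1.png')
for l,z in [('nest_motor',.009),('nest_block',.009),('nest_blower',.009),('nest_pulley',.009)]:
  for r in regions_of(c,l):
    if r['p']<.3: continue
    m=r['region'].astype(np.uint8); pts=np.argwhere(m)[:,::-1]
    w=px2w(c,pts,z).astype(np.float32); q=cv2.minAreaRect(w*1000)
    print(l,round(r['p'],2),np.round(r['xy']),m.sum(),'rect',np.round(q[0]),np.round(q[1]),round(q[2],1))
  print(' tip',[(round(r['p'],2),np.round(r['xy']),px2w(c,r['xy'],0.004).round(3)) for r in tip_of(c,l)])
E
```

```text
time: 1.88
position: [0.4606, -0.2624, 0.333]
ee_rot: [3.141, -0.0, 0.195]
force: [0.9, -1.0, -0.1]
gripper_width: 0.0852
time: 2.22
position: [0.4685, -0.2188, 0.3321]
ee_rot: [3.141, 0.0, 0.198]
force: [-0.5, -1.2, 0.4]
gripper_width: 0.0854
[[-3.91932693e-04 -9.65661265e-01 -2.59804096e-01  6.53098524e-02]
 [ 9.99999815e-01 -4.99199745e-04  3.46896903e-04 -5.47621547e-04]
 [-4.64679041e-04 -2.59803912e-01  9.65661282e-01 -1.80472460e-01]
 [ 0.00000000e+00  0.00000000e+00  0.00000000e+00  1.00000000e+00]] 361.45207553617627 [ 0.46847953 -0.21882411  0.33214226] [3.14128706e+00 6.60128922e-06 1.97570653e-01]
nest_motor 0.85 [222.  74.] 5976 rect [ 571. -132.] [ 98. 100.] 11.3
 tip [(0.73, array([224.,  72.]), array([[ 0.575, -0.129]]))]
nest_block 0.98 [245. 282.] 3802 rect [ 290. -210.] [ 97. 101.] 86.6
nest_block 0.74 [300. 151.] 4973 rect [ 492. -249.] [97. 97.] 11.0
 tip [(0.93, array([245., 276.]), array([[ 0.294, -0.208]])), (0.74, array([300., 149.]), array([[ 0.497, -0.25 ]]))]
nest_blower 0.79 [302.  72.] 5957 rect [ 589. -230.] [97. 98.] 11.3
 tip [(0.87, array([300.,  76.]), array([[ 0.591, -0.229]]))]
nest_pulley 0.89 [229. 152.] 5028 rect [ 473. -151.] [97. 97.] 10.8
 tip [(0.96, array([229., 149.]), array([[ 0.479, -0.152]]))]
```

View pics/w1.png

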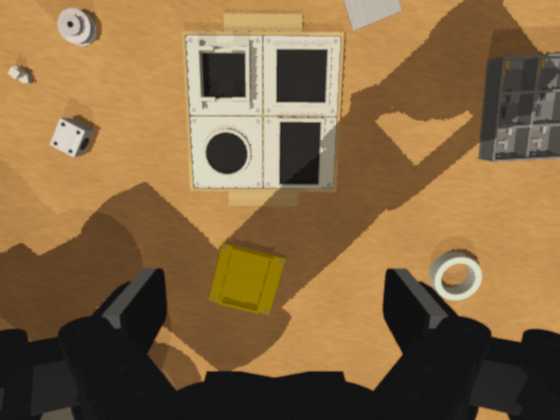

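The caddy fits a clean grid at a yaw of about 11.1°. Tile centres are motor (0.570,-0.132), blower (0.590,-0.230), block (0.492,-0.249) and pulley (0.472,-0.151). Next I'll go look at the motor and zoom on the motor nest.

```bash
cat >> h.py <<'E'
def look(tag,l,z,near,crop=110):
    c=shot('wrist'); print('tcp',c['st']['position'].round(4),'yaw',np.degrees(c['st']['ee_rot'][2]).round(2))
    for r in regions_of(c,l):
        pts=np.argwhere(r['region'])[:,::-1]; w=px2w(c,pts,z); m=w.mean(0)
        if np.hypot(*(m-near))>.05: continue
        q=cv2.minAreaRect((w*1000).astype(np.float32)); print(l,round(r['p'],2),np.round(r['xy']),'rect',np.round(q[0],1),np.round(q[1],1),round(q[2],1))
    for r in tip_of(c,l): print(' tip',round(r['p'],2),np.round(r['xy']),px2w(c,r['xy'],0).round(4))
    u,v=w2px(c,[near[0],near[1],z])[0].astype(int); u0=max(u-crop,0);v0=max(v-crop,0)
    im=cv2.resize(c['img'][v0:v0+2*crop,u0:u0+2*crop],None,fx=2.5,fy=2.5,interpolation=cv2.INTER_CUBIC)
    cv2.imwrite(f'pics/{tag}.png',im[...,::-1]); np.savez(f'{tag}.npz',**c); print('crop origin',u0,v0,'x2.5')
    return c
E
python3 -m creep '[[-0.06,0.9,-0.2,0.7,-1],[-0.06,0.9,-0.2,0.7,-1],[-0.06,0.9,-0.2,0.7,-1],[-0.06,0.9,-0.2,0.7,-1],[-0.06,0.9,-0.2,0.7,-1],[-0.06,0.9,-0.2,0.7,-1],[-0.06,0.9,-0.2,0.7,-1],[-0.06,0.9,-0.2,0.7,-1],[-0.06,0.9,-0.2,0.7,-1],[-0.06,0.9,-0.2,0.7,-1]]'
python3 -m creep '[[-0.06,0.9,-0.2,0.6,-1],[-0.06,0.9,-0.2,0.6,-1],[-0.06,0.9,-0.2,0.6,-1],[-0.06,0.9,-0.2,0.6,-1],[-0.06,0.9,-0.2,0.6,-1],[-0.06,0.9,-0.2,0.6,-1],[-0.06,0.9,-0.2,0.6,-1],[-0.06,0.9,-0.2,0.6,-1],[0,0.9,-0.2,0.6,-1],[0,0,0,0,-1]]'
python3 - <<'E'
from h import *
look('m1','motor_long',.042,[.438,.345])
a=cv2.imread('pics/w1.png')[25:195,175:345]; b=cv2.imread('pics/m1.png')
a=cv2.resize(a,(400,400),interpolation=cv2.INTER_CUBIC); b=cv2.resize(b,(400,int(400*b.shape[0]/b.shape[1])))
h=max(a.shape[0],b.shape[0]); o=np.zeros((h,800,3),np.uint8); o[:a.shape[0],:400]=a; o[:b.shape[0],400:]=b; cv2.imwrite('pics/v3.png',o)
E
```

```text
time: 3.5
position: [0.4503, 0.052, 0.2719]
ee_rot: [3.141, -0.0, 0.687]
force: [0.5, -0.3, -0.6]
gripper_width: 0.0855
time: 4.33
position: [0.4355, 0.2971, 0.2165]
ee_rot: [-3.14, 0.001, 1.067]
force: [1.2, 0.3, -0.5]
gripper_width: 0.0855
tcp [0.4355 0.2971 0.2165] yaw 61.13
motor_long 0.59 [261. 135.] rect [447.9 351.1] [57.3 41. ] 59.6
 tip 0.8 [262. 135.] [[0.4455 0.3457]]
 tip 0.78 [166. 162.] [[0.3397 0.3704]]
 tip 0.72 [248.  20.] [[0.4882 0.4487]]
crop origin 143 31 x2.5
```

View pics/v3.png

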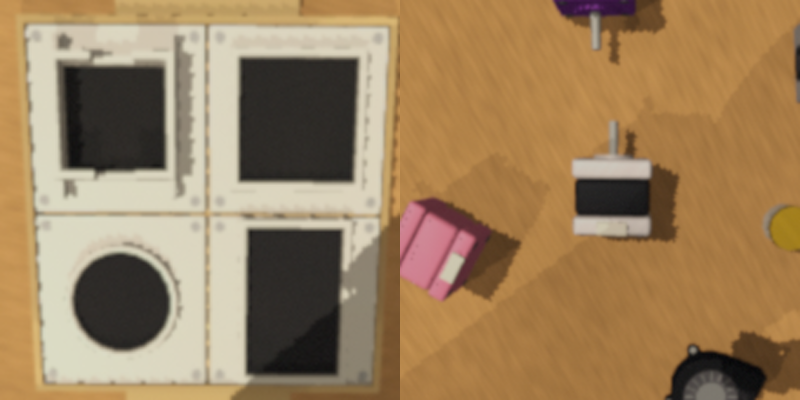

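The motor nest's notches are in the walls facing ±world-x (left panel, about (110,52) and (110,175)). The long motor's top face centre is at panel (612,196), with the shaft pointing up the image, so its yaw is about 61°.

```bash
python3 - <<'E'
from h import *
z=np.load('m1.npz',allow_pickle=True); c={k:(z[k].item() if z[k].dtype==object else z[k]) for k in z}
P=lambda x,y:[143+(x-400)/1.818,31+y/1.818]
w=px2w(c,[P(573,157),P(651,157),P(651,235),P(573,235)],.042); m=w.mean(0);print(w.round(4),m.round(4))
e1=w[1]-w[0];print(np.degrees(np.arctan2(e1[1],e1[0]))+90,np.linalg.norm(w-np.roll(w,1,0),axis=1))
print('d',((m-c['st']['position'][:2])/.03).round(2),((.022-c['st']['position'][2])/.03).round(2))
E
```

```text
[[0.4361 0.3713]
 [0.4718 0.3516]
 [0.4524 0.3161]
 [0.4156 0.3363]] [0.444  0.3438]
61.112174375005736 [0.04053753 0.04070034 0.04051299 0.04195391]
d [0.28 1.56] -6.48
```

```bash
python3 -m creep '[[0.14,0.78,-0.5,0,-1],[0.14,0.78,-0.6,0,-1],[0,0,-1,0,-1],[0,0,-1,0,-1],[0,0,-1,0,-1],[0,0,-1,0,-1],[0,0,-0.8,0,-1],[0,0,-0.6,0,-1],[0,0,0,0,-1],[0,0,0,0,-1]]'
```

```text
time: 5.32
position: [0.4449, 0.3397, 0.0234]
ee_rot: [-3.141, 0.001, 1.06]
force: [-0.0, 0.2, 0.3]
gripper_width: 0.0856
```

```bash
python3 -m creep '[[0,0.13,-0.05,0,0.2],[0,0,0,0,0.6],[0,0,0,0,1],[0,0,0,0,1],[0,0,0,0,1],[0,0,0,0,1],[0,0,0,0,1],[0,0,0,0,1]]' 70
```

```text
time: 5.98
position: [0.4446, 0.3445, 0.0216]
ee_rot: [-3.142, -0.0, 1.062]
force: [0.1, 0.1, 0.3]
gripper_width: 0.0002
```

```bash
python3 -m creep '[[0,0,0.3,0,1],[0,0,0.7,0,1],[0,0,1,0,1],[0,0,1,0,1],[0,0,0.5,0,1],[0,0,0,0,1]]'
```

```text
time: 6.48
position: [0.446, 0.3454, 0.1312]
ee_rot: [3.139, -0.005, 1.062]
force: [0.1, 0.7, 0.1]
gripper_width: -0.0003
```

Closed to zero: missed. I'll look.

```bash
python3 -m creep '[[0,0,1,0,-1],[-0.3,-0.5,1,0,-1],[-0.3,-0.5,0.5,0,-1],[-0.2,-0.6,0,0,-1],[0,0,0,0,-1]]'; python3 - <<'E'
from h import *
c=look('m2','motor_long',.042,[.444,.344],140); save(c,'m2f.png')
E
```

```text
time: 6.9
position: [0.4201, 0.2948, 0.2029]
ee_rot: [3.14, -0.001, 1.061]
force: [-1.3, 0.2, -0.2]
gripper_width: 0.0612
tcp [0.4201 0.2948 0.2029] yaw 60.81
motor_long 0.95 [273. 129.] rect [447.6 351.2] [56.6 41.1] 60.8
 tip 0.96 [172. 158.] [[0.3375 0.3684]]
 tip 0.81 [258.   4.] [[0.4891 0.4501]]
 tip 0.75 [273. 127.] [[0.446  0.3448]]
 tip 0.39 [328. 237.] [[0.4412 0.2108]]
crop origin 131 0 x2.5
```

View pics/m2f.png

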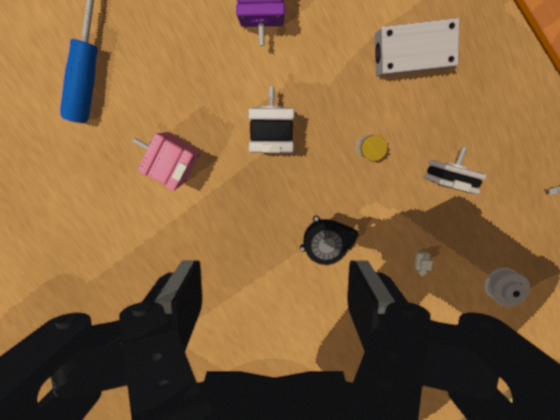

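The motor hasn't moved; it is at image (272,130). The fingertips appear well behind the stated TCP, so I'll check that with the fingers shut.

```bash
python3 -m creep '[[0,0,0,0,1],[0,0,0,0,1],[0,0,0,0,1],[0,0,0,0,1],[0,0,0,0,1],[0,0,0,0,1]]'; python3 - <<'E'
from h import *
c=shot('wrist'); save(c,'shut.png'); s=c['st']; p=s['position']
print(w2px(c,[p,p+[0,0,.019],p+[0,0,.04]]))
c=shot('scene'); save(c,'sc_shut.png'); print(w2px(c,[p,p+[0,0,.019],p+[0,0,.04]]))
u,v=w2px(c,p)[0].astype(int)
a=cv2.imread('pics/shut.png')[150:420,180:380]; b=cv2.imread('pics/sc_shut.png')[max(v-100,0):v+60,max(u-90,0):u+90]; print('sc origin',max(u-90,0),max(v-100,0))
a=cv2.resize(a,(400,540));b=cv2.resize(b,(400,int(400*b.shape[0]/b.shape[1]))); o=np.zeros((540,800,3),np.uint8);o[:,:400]=a;o[:b.shape[0],400:]=b;cv2.imwrite('pics/v6.png',o)
E
```

```text
time: 7.55
position: [0.4206, 0.2966, 0.2014]
ee_rot: [-3.141, 0.0, 1.062]
force: [0.1, -0.2, 0.8]
gripper_width: 0.0119
[[275.32630277 245.6479965 ]
 [275.40281056 259.29383117]
 [275.50875614 278.19015146]]
[[381.09386086 117.87288594]
 [382.36276062 109.83824901]
 [383.79886934 100.74484976]]
sc origin 291 17
```

View pics/v6.png

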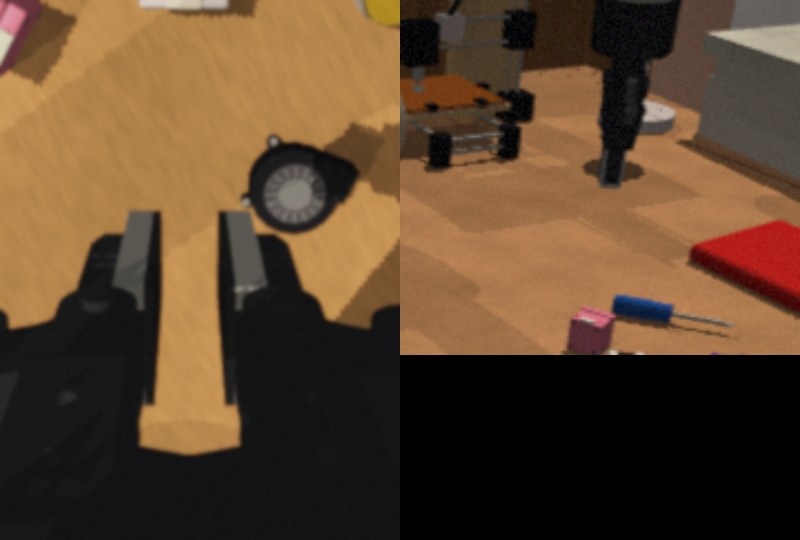

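The scene view shows the fingertips at (385,101), about 40 mm above the reported TCP. Shut, the tips sit about 41 mm short of it, so I'll go deeper by that much and watch the force.

```bash
python3 -m creep '[[0.39,0.8,0,0,-1],[0.39,0.8,0,0,-1],[0,0,-0.2,0,-1],[0,0,-1,0,-1],[0,0,-1,0,-1],[0,0,-1,0,-1],[0,0,-1,0,-1],[0,0,-1,0,-1],[0,0,-0.9,0,-1],[0,0,0,0,-1]]'
python3 -m creep '[[0,0,-0.4,0,-1],[0,0,-0.4,0,-1],[0,0,-0.3,0,-1],[0,0,0,0,-1]]'
```

```text
time: 8.48
position: [0.4414, 0.3428, 0.0135]
ee_rot: [-3.138, 0.006, 1.062]
force: [-1.1, -0.6, 0.1]
gripper_width: 0.0852
time: 8.82
position: [0.4436, 0.3442, -0.0156]
ee_rot: [-3.141, 0.001, 1.062]
force: [-0.7, 0.3, -0.7]
gripper_width: 0.0856
```

```bash
python3 -m creep '[[0,0,-0.1,0,1],[0,0,0,0,1],[0,0,0,0,1],[0,0,0,0,1],[0,0,0,0,1],[0,0,0,0,1],[0,0,0,0,1],[0,0,0,0,1],[0,0,0,0,1],[0,0,0,0,1]]' 70
```

```text
time: 9.65
position: [0.4446, 0.3448, -0.0165]
ee_rot: [3.141, -0.001, 1.062]
force: [-0.9, -0.4, 6.7]
gripper_width: 0.0404
```

Gripped. I'll lift and carry to the motor nest.

```bash
python3 -m creep '[[0,0,0.3,0,1],[0,0,0.8,0,1],[0,0,1,0,1],[0,0,1,0,1],[0,0,0.6,0,1],[0.2,-0.5,0,-0.62,1],[0.21,-0.8,0,-0.62,1],[0.21,-0.8,0,-0.62,1],[0.21,-0.8,0,-0.62,1],[0.21,-0.8,0,-0.62,1]]'
python3 -m creep '[[0.21,-0.8,0,-0.62,1],[0.21,-0.8,0,-0.62,1],[0.21,-0.8,0,-0.62,1],[0.21,-0.8,0,-0.62,1],[0.21,-0.8,0,-0.62,1],[0.21,-0.8,0,-0.62,1],[0.21,-0.8,0,-0.62,1],[0.21,-0.8,0,-0.62,1],[0.21,-0.8,0,-0.62,1],[0.21,-0.8,0,-0.62,1]]'
python3 -m creep '[[0.21,-0.8,0,-0.62,1],[0.21,-0.8,0,-0.62,1],[0.21,-0.8,0,-0.62,1],[0.21,-0.8,0,-0.62,1],[0,-0.5,0,-0.62,1],[0,0,0,0,1],[0,0,0,0,1]]'
```

```text
time: 10.48
position: [0.4752, 0.2325, 0.0942]
ee_rot: [-3.142, -0.0, 0.844]
force: [0.1, 0.5, -2.6]
gripper_width: 0.0408
time: 11.32
position: [0.5383, -0.0077, 0.0942]
ee_rot: [3.142, -0.0, 0.41]
force: [-0.7, -0.1, -2.4]
gripper_width: 0.0402
time: 11.9
position: [0.5631, -0.1178, 0.0937]
ee_rot: [-3.141, 0.0, 0.195]
force: [-0.6, 0.4, -3.1]
gripper_width: 0.0404
```

```bash
python3 -m creep '[[0.25,-0.44,0,0,1],[0,0,-0.5,0,1],[0,0,-0.7,0,1],[0,0,-0.5,0,1],[0,0,0,0,1],[0,0,0,0,1]]'
python3 - <<'E'
from h import *
c=shot('wrist');print(c['st']['position'],c['st']['ee_rot'][2]); save(c,'p1.png')
zt=c['st']['position'][2]+.0585
for r in regions_of(c,'motor_long')[:2]:
    w=px2w(c,np.argwhere(r['region'])[:,::-1],zt); q=cv2.minAreaRect((w*1000).astype(np.float32)); print(r['p'],q)
for r in regions_of(c,'nest_motor')[:1]: print(px2w(c,r['xy'],.02))
n=np.array([.5704,-.1318]);e1=np.array([np.cos(.194),np.sin(.194)]);e2=np.array([-e1[1],e1[0]])
# draw expected notch and inner rectangle at rim
im=c['img'].copy()
R=[np.r_[n+a*e1+b*e2,.031] for a,b in [(.028,.029),(.028,-.029),(-.028,-.029),(-.028,.029)]]
cv2.polylines(im,[np.round(w2px(c,R)).astype(int)],1,(255,0,0),1)
cv2.imwrite('pics/p1c.png',cv2.resize(im[100:330,160:400],None,fx=2.5,fy=2.5)[...,::-1])
E
```

```text
time: 12.4
position: [0.5707, -0.13, 0.0426]
ee_rot: [-3.141, 0.001, 0.197]
force: [0.4, -0.4, -2.0]
gripper_width: 0.0404
[ 0.57072668 -0.1299758   0.0425896 ] 0.1972810576624009
0.88 ((581.3194580078125, -127.59544372558594), (64.15550231933594, 41.282161712646484), 11.114343643188477)
[[ 0.59912439 -0.12776957]]
```

View pics/p1c.png

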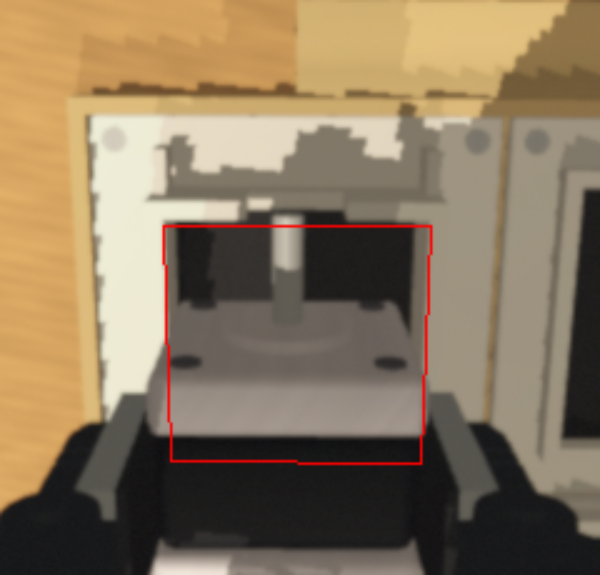

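The collar matches the predicted rectangle, and the shaft (col 287) is within the notch (245–345). Lowering.

```bash
python3 -m creep '[[-0.01,-0.06,-0.3,0,1],[0,0,-0.4,0,1],[0,0,-0.4,0,1],[0,0,-0.3,0,1],[0,0,-0.1,0,1],[0,0,-0.07,0,1],[0,0,-0.03,0,1],[0,0,0,0,1],[0,0,0,0,1]]'
```

```text
time: 13.3
position: [0.5709, -0.1326, -0.005]
ee_rot: [3.141, -0.001, 0.196]
force: [0.3, 0.4, -2.5]
gripper_width: 0.0402
```

```bash
python3 -m creep '[[0,0,-0.06,0,1],[0,0,0,0,1],[0,0,-0.03,0,1],[0,0,0,0,1],[0,0,0,0,1]]'
```

```text
time: 13.72
position: [0.5708, -0.1325, -0.0075]
ee_rot: [3.141, -0.0, 0.196]
force: [-2.6, 0.4, 6.2]
gripper_width: 0.0402
```

Contact with the floor (+6 N). Releasing, then on to the block.

```bash
python3 -m creep '[[0,0,0,0,-0.3],[0,0,0,0,-0.3],[0,0,0,0,-0.3],[0,0,0,0,-0.3],[0,0,0.3,0,-0.4],[0,0,1,0,-0.5],[0,0,1,0,-1],[0,0,1,0,-1],[0,0.5,0.5,-0.3,-1],[0,0.8,0.3,-0.47,-1]]'
python3 -m creep '[[0,0.9,0.3,-0.5,-1],[0,0.9,0.3,-0.5,-1],[0,0.9,0.3,-0.5,-1],[0,0.9,0.2,-0.5,-1],[0,0.9,0,-0.5,-1],[0,0.9,0,-0.5,-1],[0,0.9,0,-0.5,-1],[0,0.9,0,-0.5,-1],[0,0.9,0,-0.5,-1],[0,0.9,0,-0.5,-1]]'
python3 -m creep '[[0,0.9,0,-0.5,-1],[0,0.9,0,-0.5,-1],[0,0.9,0,-0.5,-1],[0,0.9,0,-0.5,-1],[0,0.9,0,-0.5,-1],[0,0.4,0,-0.3,-1],[0,0,0,0,-1]]'
python3 - <<'E'
from h import *
c=look('b1','block_long',.026,[.597,.341])
t=shot('top'); cv2.imwrite('pics/t1.png',t['img'][...,::-1])
b=cv2.resize(cv2.imread('pics/b1.png'),(500,500)); a=cv2.resize(t['img'][125:235,330:430,::-1],(300,330))
o=np.zeros((500,800,3),np.uint8);o[:330,:300]=a;o[:,300:]=b;cv2.imwrite('pics/v8.png',o)
E
```

```text
time: 14.55
position: [0.5715, -0.0948, 0.1183]
ee_rot: [3.14, -0.003, 0.14]
force: [0.5, 1.0, -0.7]
gripper_width: 0.0854
time: 15.38
position: [0.5704, 0.1779, 0.1487]
ee_rot: [-3.141, -0.001, -0.208]
force: [0.1, 0.2, 0.6]
gripper_width: 0.0852
time: 15.97
position: [0.5701, 0.326, 0.1482]
ee_rot: [-3.141, 0.0, -0.401]
force: [0.1, -0.9, -0.6]
gripper_width: 0.0855
tcp [0.5701 0.326  0.1482] yaw -22.98
block_long 0.68 [245. 171.] rect [599.2 341.8] [40.3 71.6] 67.0
 tip 0.58 [246. 168.] [[0.5988 0.3419]]
crop origin 135 63 x2.5
```

View pics/v8.png

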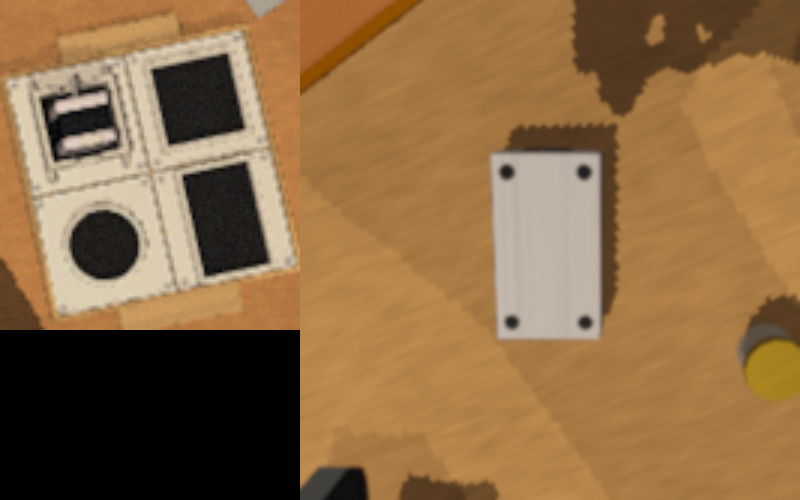

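The motor sits in its nest with the shaft in the far notch (left panel (78,85)). The block centre is (0.599,0.342), yaw -23°.

```bash
python3 -m creep '[[0.5,0.27,-0.5,0,-1],[0.5,0.27,-0.9,0,-1],[0,0,-1,0,-1],[0,0,-1,0,-1],[0,0,-1,0,-1],[0,0,-0.7,0,-1],[0,0,-0.5,0,-1],[0,0,-0.3,0,-1],[0,0,0,0,-1],[0,0,0,0,-1]]'
```

```text
time: 17.0
position: [0.601, 0.3393, -0.0285]
ee_rot: [-3.141, -0.0, -0.403]
force: [0.7, -1.1, 0.1]
gripper_width: 0.0857
```

```bash
python3 -m creep '[[-0.06,0.08,-0.18,0,1],[0,0,0,0,1],[0,0,0,0,1],[0,0,0,0,1],[0,0,0,0,1],[0,0,0,0,1],[0,0,0,0,1],[0,0,0,0,1],[0,0,0,0,1],[0,0,0,0,1]]' 60
```

```text
time: 17.83
position: [0.5992, 0.3424, -0.0337]
ee_rot: [-3.141, -0.001, -0.402]
force: [-0.6, 0.7, 5.3]
gripper_width: 0.0386
```

```bash
python3 -m creep '[[0,0,0.3,0,1],[0,0,0.8,0,1],[0,0,1,0,1],[0,0,1,0,1],[0,0,0.6,0,1],[-0.15,-0.5,0.2,0.35,1],[-0.15,-0.82,0,0.36,1],[-0.15,-0.82,0,0.36,1],[-0.15,-0.82,0,0.36,1],[-0.15,-0.82,0,0.36,1]]'
python3 -m creep '[[-0.15,-0.82,0,0.36,1],[-0.15,-0.82,0,0.36,1],[-0.15,-0.82,0,0.36,1],[-0.15,-0.82,0,0.36,1],[-0.15,-0.82,0,0.36,1],[-0.15,-0.82,0,0.36,1],[-0.15,-0.82,0,0.36,1],[-0.15,-0.82,0,0.36,1],[-0.15,-0.82,0,0.36,1],[-0.15,-0.82,0,0.36,1]]'
python3 -m creep '[[-0.15,-0.82,0,0.36,1],[-0.15,-0.82,0,0.36,1],[-0.15,-0.82,0,0.36,1],[-0.15,-0.82,0,0.36,1],[-0.15,-0.82,0,0.36,1],[-0.15,-0.82,0,0.36,1],[-0.15,-0.82,0,0.36,1],[-0.15,-0.82,0,0.36,1],[0,-0.5,0,0.2,1],[0,0,0,0,1]]'
```

```text
time: 18.67
position: [0.5759, 0.2277, 0.0831]
ee_rot: [-3.141, -0.0, -0.276]
force: [0.4, 0.1, -2.0]
gripper_width: 0.0388
time: 19.5
position: [0.5309, -0.0184, 0.0832]
ee_rot: [-3.142, -0.0, -0.025]
force: [0.7, -0.5, -1.4]
gripper_width: 0.0389
time: 20.33
position: [0.495, -0.2318, 0.083]
ee_rot: [3.141, -0.0, 0.188]
force: [0.5, -0.8, -1.1]
gripper_width: 0.0387
```

```bash
python3 -m creep '[[-0.11,-0.58,0,0.09,1],[0,0,-0.5,0,1],[0,0,-0.9,0,1],[0,0,-0.9,0,1],[0,0,-0.6,0,1],[0,0,-0.3,0,1],[0,0,-0.15,0,1],[0,0,-0.05,0,1],[0,0,0,0,1],[0,0,0,0,1]]'
```

```text
time: 21.17
position: [0.4927, -0.2468, -0.0183]
ee_rot: [3.141, -0.001, 0.196]
force: [-0.4, -1.0, -1.1]
gripper_width: 0.0389
```

```bash
python3 -m creep '[[-0.04,-0.07,-0.1,0,1],[0,0,-0.07,0,1],[0,0,-0.04,0,1],[0,0,-0.03,0,1],[0,0,0,0,1],[0,0,0,0,1]]'
```

```text
time: 21.67
position: [0.491, -0.249, -0.0247]
ee_rot: [3.141, -0.001, 0.195]
force: [-12.1, 4.8, 29.8]
gripper_width: 0.0388
```

Block is on the floor (30 N contact). Release and go look at the blower; its jaw yaw is about 122°.

```bash
python3 -m creep '[[0,0,0.03,0,-0.3],[0,0,0,0,-0.3],[0,0,0,0,-0.3],[0,0,0,0,-0.3],[0,0,0.3,0,-0.4],[0,0,0.8,0,-0.5],[0,0,1,0,-1],[0,0,1,0,-1],[0,0.3,1,0.9,-1],[0,0.5,0.8,0.9,-1]]'
python3 -m creep '[[0,0.58,0.5,1,-1],[0,0.58,0.3,1,-1],[0,0.58,0,1,-1],[0,0.58,0,1,-1],[-0.05,0.58,0,1,-1],[-0.1,0.58,0,1,-1],[-0.1,0.58,0,1,-1],[-0.1,0.58,0,1,-1],[-0.1,0.58,0,1,-1],[-0.1,0.58,0,1,-1]]'
python3 -m creep '[[-0.1,0.58,0,1,-1],[-0.1,0.58,0,1,-1],[-0.1,0.58,0,1,-1],[-0.1,0.58,0,1,-1],[-0.1,0.58,0,1,-1],[-0.1,0.58,0,1,-1],[-0.1,0.58,0,1,-1],[0,0.58,0,1,-1],[0,0.58,0,1,-1],[0,0.58,0,1,-1]]'
python3 -m creep '[[0,0.58,0,1,-1],[0,0.58,0,1,-1],[0,0.58,0,1,-1],[0,0.4,0,1,-1],[0,0,0,1,-1],[0,0,0,1,-1],[0,0,0,0,-1]]'
python3 - <<'E'
from h import *
c=look('f1','blower',.02,[.437,.206])
t=shot('top'); save(t,'t2.png')
b=cv2.resize(cv2.imread('pics/f1.png'),(500,500)); a=cv2.resize(t['img'][125:235,330:430,::-1],(300,330))
o=np.zeros((500,800,3),np.uint8);o[:330,:300]=a;o[:,300:]=b;cv2.imwrite('pics/v9.png',o)
E
```

```text
time: 22.5
position: [0.491, -0.2253, 0.1241]
ee_rot: [3.14, -0.001, 0.323]
force: [0.2, 0.3, 1.3]
gripper_width: 0.0859
time: 23.33
position: [0.4741, -0.0497, 0.1458]
ee_rot: [3.141, -0.0, 1.023]
force: [0.5, 1.0, -0.4]
gripper_width: 0.0851
time: 24.17
position: [0.4532, 0.1243, 0.1458]
ee_rot: [3.141, 0.0, 1.721]
force: [0.3, 0.1, -0.3]
gripper_width: 0.0853
time: 24.75
position: [0.4532, 0.1879, 0.1457]
ee_rot: [3.141, 0.0, 2.14]
force: [-0.4, -0.2, 0.9]
gripper_width: 0.0856
tcp [0.4532 0.1879 0.1457] yaw 122.64
blower 0.82 [277. 161.] rect [437.5 210.6] [48.3 50.1] 33.8
 tip 0.94 [274. 157.] [[0.4355 0.2145]]
crop origin 159 58 x2.5
```

View pics/v9.png

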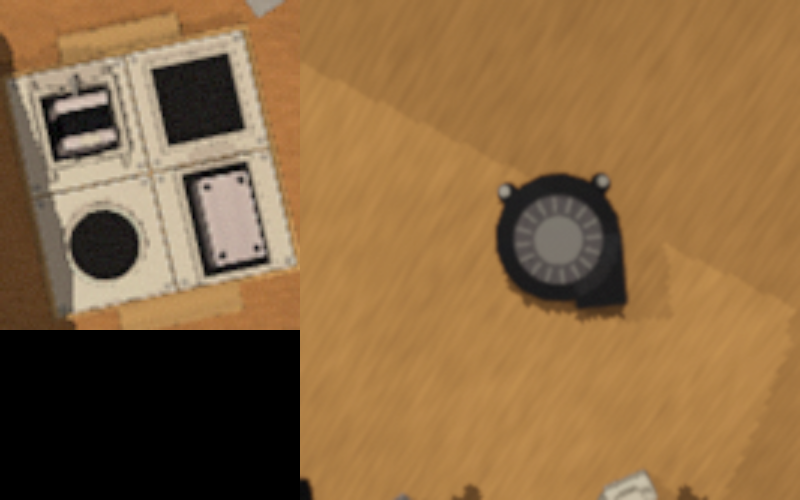

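The block lies flat in its nest. The blower is centred at panel (558,238), with ears at (504,192) and (601,181), so it is turned 6.5° further CCW than the tool.

```bash
python3 - <<'E'
from h import *
z=np.load('f1.npz',allow_pickle=True); c={k:(z[k].item() if z[k].dtype==object else z[k]) for k in z}
m=px2w(c,[159+258/2.273,58+238/2.273],.02)[0]; print(m,(m-c['st']['position'][:2])/.03)
m=px2w(c,[[159+204/2.273,58+192/2.273],[159+301/2.273,58+181/2.273]],.005); d=m[1]-m[0]; print('ears',m, np.degrees(np.arctan2(d[1],d[0])),np.linalg.norm(d))
E
```

```text
[0.436156   0.21130755] [-0.5691831   0.78022205]
ears [[0.41010156 0.21340255]
 [0.43921694 0.23695383]] 38.96921249307086 0.0374481970856991
```

```bash
python3 -m creep '[[-0.28,0.39,-0.3,0.8,-1],[-0.28,0.39,-0.7,0.8,-1],[0,0,-1,0,-1],[0,0,-1,0,-1],[0,0,-1,0,-1],[0,0,-0.9,0,-1],[0,0,-0.6,0,-1],[0,0,-0.3,0,-1],[0,0,-0.2,0,-1],[0,0,0,0,-1]]'
```

```text
time: 25.78
position: [0.4364, 0.2109, -0.0352]
ee_rot: [-3.141, -0.0, 2.247]
force: [-0.3, 0.0, -0.7]
gripper_width: 0.0851
```

```bash
python3 -m creep '[[0,0,-0.05,0,1],[0,0,0,0,1],[0,0,0,0,1],[0,0,0,0,1],[0,0,0,0,1],[0,0,0,0,1],[0,0,0,0,1],[0,0,0,0,1],[0,0,0,0,1]]' 30
python3 -m creep '[[0,0,0.3,0,1],[0,0,0.8,0,1],[0,0,1,0,1],[0,0,0,0,1]]'
```

```text
time: 26.53
position: [0.4372, 0.2113, -0.0353]
ee_rot: [3.14, 0.001, 2.248]
force: [-0.6, -0.4, 6.7]
gripper_width: 0.0471
time: 26.87
position: [0.4391, 0.2118, 0.0324]
ee_rot: [3.135, 0.003, 2.248]
force: [0.7, -0.1, 1.3]
gripper_width: 0.0472
```

```bash
python3 -m creep '[[0,0,0.8,0,1],[0.28,-0.5,0.6,-0.38,1],[0.28,-0.82,0,-0.38,1],[0.28,-0.82,0,-0.38,1],[0.28,-0.82,0,-0.38,1],[0.28,-0.82,0,-0.38,1],[0.28,-0.82,0,-0.38,1],[0.28,-0.82,0,-0.38,1],[0.28,-0.82,0,-0.38,1],[0.28,-0.82,0,-0.38,1]]'
python3 -m creep '[[0.28,-0.82,0,-0.38,1],[0.28,-0.82,0,-0.38,1],[0.28,-0.82,0,-0.38,1],[0.28,-0.82,0,-0.38,1],[0.28,-0.82,0,-0.38,1],[0.28,-0.82,0,-0.38,1],[0.28,-0.82,0,-0.38,1],[0.28,-0.82,0,-0.38,1],[0,-0.3,0,0,1],[0,0,0,0,1]]'
```

```text
time: 27.7
position: [0.5126, -0.0021, 0.0697]
ee_rot: [3.141, 0.001, 2.008]
force: [1.3, 0.4, 0.0]
gripper_width: 0.0468
time: 28.53
position: [0.5793, -0.2085, 0.069]
ee_rot: [-3.142, 0.0, 1.795]
force: [-0.1, -0.0, -0.2]
gripper_width: 0.0466
```

```bash
python3 -m creep '[[0.32,-0.63,0,-0.44,1],[0,0,-0.4,0,1],[0,0,-0.8,0,1],[0,0,-0.8,0,1],[0,0,-0.5,0,1],[0,0,-0.3,0,1],[0,0,-0.15,0,1],[0,0,0,0,1],[0,0,0,0,1]]'
```

```text
time: 29.28
position: [0.5894, -0.2254, -0.0189]
ee_rot: [3.141, 0.001, 1.767]
force: [-0.3, -0.4, 0.2]
gripper_width: 0.0469
```

```bash
python3 -m creep '[[0,-0.07,-0.1,0,1],[0,0,-0.08,0,1],[0,0,-0.03,0,1],[0,0,0,0,1],[0,0,0,0,1]]'
```

```text
time: 29.7
position: [0.589, -0.2276, -0.026]
ee_rot: [-3.142, 0.0, 1.766]
force: [0.4, 0.5, 0.4]
gripper_width: 0.0469
```

```bash
python3 -m creep '[[0,0,-0.03,0,1],[0,0,0,0,1],[0,0,0,0,1]]'; python3 -m creep '[[0,0,-0.02,0,1],[0,0,0,0,1],[0,0,0,0,1]]'
```

```text
time: 29.95
position: [0.5891, -0.2276, -0.0262]
ee_rot: [3.141, 0.0, 1.766]
force: [-3.9, 1.6, 9.0]
gripper_width: 0.0469
time: 30.2
position: [0.5891, -0.2277, -0.0263]
ee_rot: [3.141, 0.001, 1.766]
force: [-6.8, 2.7, 16.3]
gripper_width: 0.0466
```

```bash
python3 -m creep '[[0,0,0.02,0,-0.4],[0,0,0,0,-0.4],[0,0,0,0,-0.4],[0,0,0,0,-0.4],[0,0,0.3,0,-0.5],[0,0,0.8,0,-0.6],[0,0,1,0,-1],[0,0,1,0,-1],[0,0.3,1,0,-1],[0.04,0.8,0.8,0,-1]]'
python3 -m creep '[[0.04,0.9,0.5,0,-1],[0.04,0.9,0.3,0,-1],[0.04,0.9,0,0,-1],[0.04,0.9,0,0,-1],[0.04,0.9,0,0,-1],[0.04,0.9,0,0,-1],[0.04,0.9,0,0,-1],[0.04,0.9,0,0,-1],[0,0.5,0,0,-1],[0,0,0,0,-1]]'
python3 - <<'E'
from h import *
c=look('q1','pulley',.026,[.596,.065])
t=shot('top'); save(t,'t3.png')
b=cv2.resize(cv2.imread('pics/q1.png'),(500,500)); a=cv2.resize(t['img'][125:235,330:430,::-1],(300,330))
o=np.zeros((500,800,3),np.uint8);o[:330,:300]=a;o[:,300:]=b;cv2.imwrite('pics/v10.png',o)
E
```

```text
time: 31.03
position: [0.5902, -0.1964, 0.1229]
ee_rot: [3.14, 0.002, 1.764]
force: [1.3, 0.4, 1.3]
gripper_width: 0.0854
time: 31.87
position: [0.5996, 0.0393, 0.1447]
ee_rot: [3.141, -0.001, 1.769]
force: [0.5, 0.0, -0.9]
gripper_width: 0.0856
tcp [0.5996 0.0393 0.1447] yaw 101.35
 tip 0.92 [269. 164.] [[0.5891 0.0636]]
crop origin 166 57 x2.5
```

View pics/v10.png

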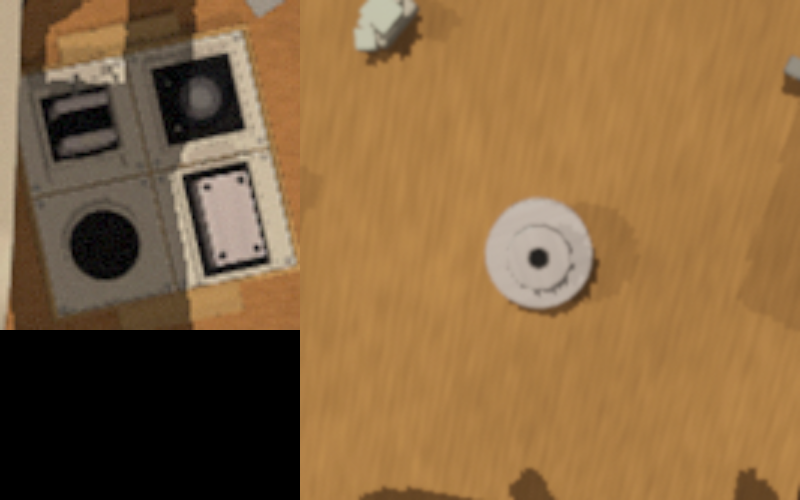

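Blower sits in its nest. The pulley drum is centred at panel (539,253).

```bash
python3 - <<'E'
from h import *
z=np.load('q1.npz',allow_pickle=True); c={k:(z[k].item() if z[k].dtype==object else z[k]) for k in z}
m=px2w(c,[[271.1,168.3],[166+238/2.273,57+257/2.273]],.018); print(m, (m[0]-c['st']['position'][:2])/.03)
E
```

```text
[[0.59183855 0.06227976]
 [0.59180314 0.06073609]] [-0.25853142  0.76492453]
```

```bash
python3 -m creep '[[-0.13,0.38,-0.3,0,-1],[-0.13,0.38,-0.7,0,-1],[0,0,-1,0,-1],[0,0,-1,0,-1],[0,0,-1,0,-1],[0,0,-0.9,0,-1],[0,0,-0.6,0,-1],[0,0,-0.4,0,-1],[0,0,-0.2,0,-1],[0,0,0,0,-1]]'
python3 -m creep '[[0,0,0,0,0],[0,0,0,0,0.2],[0,0,0,0,1],[0,0,0,0,1],[0,0,0,0,1],[0,0,0,0,1],[0,0,0,0,1],[0,0,0,0,1],[0,0,0,0,1]]' 35
```

```text
time: 32.9
position: [0.5914, 0.0591, -0.04]
ee_rot: [-3.14, -0.0, 1.766]
force: [-0.2, -0.0, 0.3]
gripper_width: 0.0856
time: 33.65
position: [0.5925, 0.0592, -0.0379]
ee_rot: [3.14, 0.0, 1.766]
force: [-3.0, 0.3, 7.6]
gripper_width: 0.0386
```

```bash
python3 -m creep '[[0,0,0.3,0,1],[0,0,0.8,0,1],[0,0,1,0,1],[0,0,1,0,1],[0,0,0.3,0,1],[-0.44,-0.79,0,0,1],[-0.44,-0.79,0,0,1],[-0.44,-0.79,0,0,1],[-0.44,-0.79,0,0,1],[-0.44,-0.79,0,0,1]]'
python3 -m creep '[[-0.44,-0.79,0,0,1],[-0.44,-0.79,0,0,1],[-0.44,-0.79,0,0,1],[-0.44,-0.6,0,0,1],[0,0,0,0,1],[0,0,0,0,1]]'
```

```text
time: 34.48
position: [0.5252, -0.0602, 0.0634]
ee_rot: [3.141, 0.0, 1.767]
force: [-0.1, -0.0, -1.0]
gripper_width: 0.0385
time: 34.98
position: [0.4728, -0.1492, 0.0635]
ee_rot: [3.141, 0.0, 1.764]
force: [0.7, -0.1, -0.8]
gripper_width: 0.0383
```

```bash
python3 -m creep '[[0,-0.13,-0.4,0,1],[0,0,-0.8,0,1],[0,0,-0.8,0,1],[0,0,-0.5,0,1],[0,0,-0.3,0,1],[0,0,-0.15,0,1],[0,0,0,0,1],[0,0,0,0,1]]'
```

```text
time: 35.65
position: [0.4737, -0.1522, -0.0248]
ee_rot: [3.141, 0.0, 1.767]
force: [-0.2, 0.1, -0.1]
gripper_width: 0.0388
```

```bash
python3 -m creep '[[0,0,-0.08,0,1],[0,0,-0.04,0,1],[0,0,0,0,1],[0,0,0,0,1]]'; python3 -m creep '[[0,0,-0.02,0,1],[0,0,0,0,1],[0,0,0,0,1]]'
```

```text
time: 35.98
position: [0.4733, -0.1523, -0.0288]
ee_rot: [3.141, 0.0, 1.766]
force: [0.6, 0.1, 0.4]
gripper_width: 0.0385
time: 36.23
position: [0.4733, -0.1524, -0.0289]
ee_rot: [3.141, 0.0, 1.766]
force: [-3.3, 1.8, 11.6]
gripper_width: 0.0384
```

Contact. Release, rise, back off and check all the nests.

```bash
python3 -m creep '[[0,0,0.02,0,-0.3],[0,0,0,0,-0.3],[0,0,0,0,-0.3],[0,0,0,0,-0.3],[0,0,0.3,0,-0.4],[0,0,0.8,0,-0.5],[0,0,1,0,-0.5],[0,0,1,0,-0.5],[0,0,1,0,-0.5],[0,-0.5,1,0,-0.5]]'
python3 -m creep '[[0,-0.8,1,0,-1],[0,-0.8,1,0,-1],[0,-0.8,0,0,-1],[0,-0.8,0,0,-1],[0,-0.6,0,0,-1],[0,0,0,0,-1],[0,0,0,0,-1]]'
python3 - <<'E'
from h import *
c=shot('wrist'); save(c,'wf.png'); t=shot('top'); save(t,'tf.png')
p=w2px(c,[.531,-.19,.02])[0].astype(int); print(p)
u0=max(p[0]-100,0);v0=max(p[1]-100,0)
b=cv2.resize(c['img'][v0:v0+200,u0:u0+200,::-1],(400,400)); a=cv2.resize(t['img'][110:310,90:440,::-1],(400,229)); o=np.zeros((400,800,3),np.uint8); o[:,400:]=b;o[:229,:400]=a;cv2.imwrite('pics/vf.png',o)
E
```

```text
time: 37.07
position: [0.4729, -0.1658, 0.1257]
ee_rot: [3.141, -0.0, 1.768]
force: [1.1, -0.5, 0.5]
gripper_width: 0.0638
time: 37.65
position: [0.4729, -0.2818, 0.1837]
ee_rot: [-3.141, -0.0, 1.765]
force: [0.4, 0.1, -0.1]
gripper_width: 0.0856
[356 102]
```

View pics/vf.png

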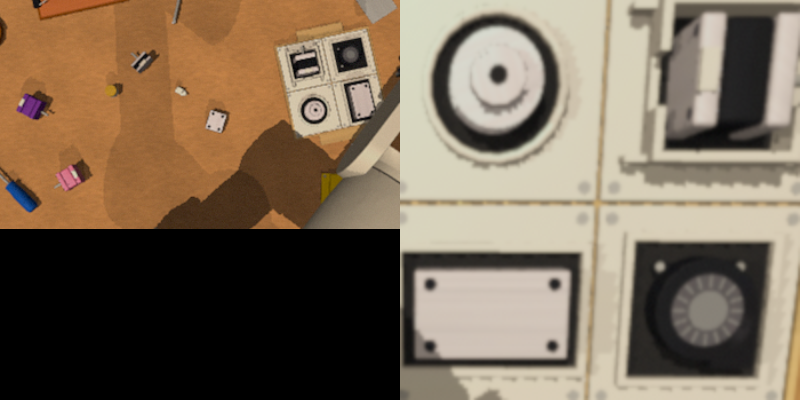

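All four parts lie flat in their nests: pulley at panel (497,78), motor (735,75), block (490,318), blower (705,310). The flat motor and the short block haven't moved. Handing in.

```bash
python3 -c "
from rig import *
print(hand_in())"
```

```text
the job is handed in; nothing more can be done
None
```

All four parts are in their nests, placed in the order asked (motor, long block, blower, pulley), and the job is handed in at about 38 s of the 106 s allowed. Each was lowered until I felt floor contact and then released.

- **Last check:** the final wrist and top pictures show all four lying flat and the right way up inside their collars. An earlier top picture, taken right after placing, shows the motor's shaft in the notch facing away from the robot. The flat motor, short block and coloured look-alikes are where they were.
- **First motor grasp missed:** the real fingertips sit about 40 mm short of the stated TCP, so the fingers closed above the motor without moving it. I found this in the scene picture and made every later grasp about 40 mm deeper.
- **Hardest contact:** setting the block down briefly read about 30 N at the wrist; the other three read 6–16 N.

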